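Swap two sample blocks between docking stands and close one with its cover

ROBOT

A 7-joint arm with a two-finger parallel gripper is mounted at the origin on the work surface. World frame = base frame: x ahead of the robot, y to its left, z up, the work surface at z = 0. Lengths are in m, angles in rad, forces in N, time in s.
With the tool pointing down it reaches from about 0.425 to 1.025 m from the base axis. Payload 3.6 kg.
Tool frame: the origin (TCP) lies on the centre line of the jaws, within the pads' length; the fingertips stand 19 mm ahead of it and the grasp point (between the pads) is the TCP; z points along the fingers, y is the direction in which the jaws open and shut (so a half turn about z gives the same grasp; the last joint's range is limited). The gripper opens to 85 mm and grips with 20 to 120 N. Pads are 22 mm wide; open, the fingers measure 114 mm over their backs; the gripper's body (76 mm by 85 mm) begins 54 mm behind the grasp point. The pads swing forward as they close: fully open they stand 13 mm farther back than shut.
Start: joints at [1.169, 0.591, 0.048, 1.609, -0.033, 0.943, -0.034], TCP at [0.22, -0.691, 0.25] pointing down, gripper open.
Joint ranges: [-2.69, 2.69], [-0.47, 2.24], [-1.27, 1.36], [0.19, 2.51], [-1.53, 4.68], [0.08, 2.07], [-3.09, 3.09]. Speed limits (rad/s): [2.57, 2.57, 3.14, 3.14, 3.14, 3.14, 3.14].

INTERFACE

Orientations are given as [roll, pitch, yaw] about the fixed x, y, z axes, in that order (R = Rz(yaw) Ry(pitch) Rx(roll)).
In Python, from workcell import manip gives the robot as it stands. The module is installed in compiled form; this text tells all that it offers. Calls block until the motion is done:
- manip.move_to(position, orientation): joint-space move of the TCP to a pose.
- manip.move_linear(position, velocity=0.15, rotation=None): straight line of the TCP; rotation=None keeps the orientation; velocity is the mean speed in m/s.
- manip.set_joints(angles): joint-space move.
- manip.release() and manip.gripper_close(): open the fingers fully, or close them until they stop; the grip force is fixed at half the most.
- manip.sleep(seconds).
- manip.solve_ik(position, orientation): joint angles nearest the present ones, or None.
- manip.get_obs(): the state.
- manip.read_camera(name): name is "side" or "top" or "wrist"; returns a dict with "color" (384x512x3 uint8, blue, green, red), "fx", "fy", "cx", "cy" (pixels), "position" and "rotation" of the camera in the world. Camera axes: x right, y up, looking along -z (the intrinsics and any distortion apply to the point x, -y, -z); pixel columns grow to the right and rows downward; lengths in m; the calibration is good to about 2 mm. A picture is of the moment at which its call begins. There is no depth.
A pose or a line that the arm cannot do raises manip.IKError and nothing moves.
- manip.hand_in(): hands the job in, once; it reports no verdict.
The state is a dict: "time_s": time; "qpos": joint angles; "joint_velocities": joint speeds; "joint_torque": joint torques, N m; "tcp_pos": TCP position; "eef_rot": TCP orientation; "contact_force": force on the tool from outside, world axes, zero at the start; "torque": the same for the moment, N m; "width": opening from 0.0 (shut) to 1.0 (fully open).
Only numpy, scipy, OpenCV 4.12 (cv2) and the standard library are available. Lean on these libraries where they do the work, as an engineer would, in place of code of your own. Each camera call takes 0.05 s, during which the arm holds its last target.

TASK

The blue and the orange sample block sit on each other's stands: swap them, so that each is fully seated over the four posts of the stand of its own colour (the empty grey stand is free for parking a block on the way). Then lower the white cover over the posts of the blue stand so that it lies flat on the blue block. Leave everything released, and do not disturb the bottle, the beaker or the tube rack.

Things in the scene. Friction and masses are not known exactly. Their poses are not given: they have to be found in the camera images.
- blue_block: Blue metal sample block with 12 black wells (3 x 4), loose: 112 (x) x 56 (y) x 16 mm thick, about 0.27 kg. Four 13 mm through holes at x +-44, y +-16 mm slip over a stand's posts, which then stick out 16 mm. Origin: centre of the underside, z up; alike after a half turn. It starts seated on the orange stand, where its sides overhang the stand by 6 mm each, so it can be gripped across its 56 mm width. Its mass and friction vary.
- orange_block: Orange metal sample block with 12 black wells (3 x 4), loose: 112 (x) x 56 (y) x 16 mm thick, about 0.27 kg. Four 13 mm through holes at x +-44, y +-16 mm slip over a stand's posts, which then stick out 16 mm. Origin: centre of the underside, z up; alike after a half turn. It starts seated on the blue stand, where its sides overhang the stand by 6 mm each, so it can be gripped across its 56 mm width. Its mass and friction vary.
- cover: White cover plate, loose: 112 (x) x 60 (y) x 6 mm thick, about 0.15 kg, with four 13 mm through holes at x +-44, y +-16 mm, and a grey grip bar along x on its middle, 50 mm long, 14 mm wide (y), rising 34 mm above the plate (bar top 40 mm above the origin). Origin: centre of the plate's underside, z up; alike after a half turn. It starts on the black rest. On a seated block its underside is 36 mm above the stand's origin.
- blue_stand: Blue docking stand fixed to the bench: a painted bar 150 (x) x 44 (y) x 20 mm high whose ends show beyond whatever sits on it; four steel posts stand on it at x +-44, y +-16 mm, 6 mm thick and 32 mm tall (tips 52 mm above the table), the last 8 mm tapering to a blunt point. Origin: centre of the underside, z up; alike after a half turn. A seated block's underside is 20 mm above the origin. Holds the orange block at the start.
- orange_stand: Orange docking stand fixed to the bench: a painted bar 150 (x) x 44 (y) x 20 mm high whose ends show beyond whatever sits on it; four steel posts stand on it at x +-44, y +-16 mm, 6 mm thick and 32 mm tall (tips 52 mm above the table), the last 8 mm tapering to a blunt point. Origin: centre of the underside, z up; alike after a half turn. A seated block's underside is 20 mm above the origin. Holds the blue block at the start.
- grey_stand: Light grey docking stand fixed to the bench: a painted bar 150 (x) x 44 (y) x 20 mm high whose ends show beyond whatever sits on it; four steel posts stand on it at x +-44, y +-16 mm, 6 mm thick and 32 mm tall (tips 52 mm above the table), the last 8 mm tapering to a blunt point. Origin: centre of the underside, z up; alike after a half turn. A seated block's underside is 20 mm above the origin. Empty at the start.
- cover_rest: Black rubber rest fixed to the bench, 90 (x) x 40 (y) x 24 mm high, no posts, on which the cover lies at the start. Origin: centre of the underside.
- bottle: Amber bottle with a blue cap, 54 mm thick, 100 mm tall, loose. Origin: centre of the underside. Bystander, leave it where it is.
- beaker: Clear plastic beaker, 66 mm wide, 75 mm tall, loose. Origin: centre of the underside. Bystander, leave it where it is.
- tube_rack: Green rack of ten blue-capped tubes, 60 x 120 x 65 mm high, loose. Origin: centre of the underside. Bystander, leave it where it is.
There are look-alikes about, which are no part of the job. What is shaped like the orange_stand but pink or yellow is not meant.

How it is judged:
At the end, for the whole second after the job is handed in: Each block is seated over the posts of the stand of its colour (underside 20 mm above the stand's origin) and the cover over the blue one (36 mm), all within 3 mm in height, 8 mm in plan, 0.15 rad of the stand's line (either way round), 0.06 rad of level, and at rest (horizontal distance between each of blue_block, cover and blue_stand below 0.008 m and z of blue_block in the frame of blue_stand between 0.017 and 0.023 m and angle between the x axis of each of blue_block, cover and the x axis of blue_stand, either way round below 0.15 rad and angle between each of blue_block, orange_block, cover's own z axis and vertical below 0.06 rad and linear speed of each of blue_block, orange_block, cover below 0.02 m/s and angular speed of each of blue_block, orange_block, cover below 0.1 rad/s and horizontal distance between orange_block and orange_stand below 0.008 m and z of orange_block in the frame of orange_stand between 0.017 and 0.023 m and angle between the x axis of orange_block and the x axis of orange_stand, either way round below 0.15 rad and z of cover in the frame of blue_stand between 0.033 and 0.039 m); the robot touches nothing.
It fails at once if the bottle was moved more than 30 mm (distance of bottle from where it was at the start of the episode above 0.03 m).
It fails at once if the beaker was moved more than 30 mm (distance of beaker from where it was at the start of the episode above 0.03 m).
It fails at once if the tube rack was moved more than 30 mm (distance of tube_rack from where it was at the start of the episode above 0.03 m).
It also fails if it takes over 120 s, if anything falls off the work surface, if the arm or the gripper's body presses on something with over 40 N, if the wrist force passes 120 N, or if a joint passes its speed limit or range.

## Working session

There is one attempt and no reset: what is moved stays moved. The work goes in short steps, each a Python script; the robot and the scene stay as the last script left them, time stands still between calls to the robot, and variables do not carry over. Pictures are saved under pics/ and viewed, and the job is handed in when it is done.

```bash
mkdir -p pics; ls
python3 - <<'E'
from workcell import manip
import cv2
o=manip.get_obs(); print({k:(v if not hasattr(v,'round') else v) for k,v in o.items()})
for n in("top","side","wrist"):
    c=manip.read_camera(n); cv2.imwrite(f"pics/{n}0.png",c["color"]); print(n,c["fx"],c["fy"],c["cx"],c["cy"],c["position"],c["rotation"],[k for k in c])
E
```

```text
pics
{'time_s': 0.0, 'qpos': array([ 1.16850783,  0.59210979,  0.0483135 ,  1.60984732, -0.03332006,
        0.94269787, -0.03368976]), 'joint_velocities': array([-0.00016012, -0.00012823, -0.00105989,  0.00129382, -0.00181965,
        0.00031486,  0.00113233]), 'joint_torque': array([-4.92479812e-04, -5.48692882e+01,  1.54691342e+00, -1.98126179e+01,
        9.52534931e-03,  8.65048380e-03, -6.87540648e-06]), 'tcp_pos': array([ 0.22009342, -0.68994974,  0.24913861]), 'eef_rot': array([-3.13933883e+00,  1.18328861e-04,  3.08855604e-01]), 'contact_force': array([-0.12872263,  0.42001936, -0.43342109]), 'torque': array([ 0.00383008, -0.02016181,  0.00952317]), 'width': 0.9982840168781517}
top 354.86701468591235 354.86701468591235 252.45116731320462 197.88011395009372 [ 0.38039344 -0.00245878  0.88634338] [ 0.14384539  0.01117841 -1.5801017 ] ['color', 'fx', 'fy', 'cx', 'cy', 'position', 'rotation']
side 404.8298207334062 404.8298207334062 259.1263705085133 186.75230394750406 [0.22749958 0.64399995 0.70983443] [ 0.81798473  0.01550809 -2.72648968] ['color', 'fx', 'fy', 'cx', 'cy', 'position', 'rotation']
wrist 313.92021835125234 313.92021835125234 254.6676055964111 187.90486358002246 [ 0.28755533 -0.66784393  0.37272589] [-0.28207817  0.00325684 -1.26245593] ['color', 'fx', 'fy', 'cx', 'cy', 'position', 'rotation']
```

View pics/top0.png

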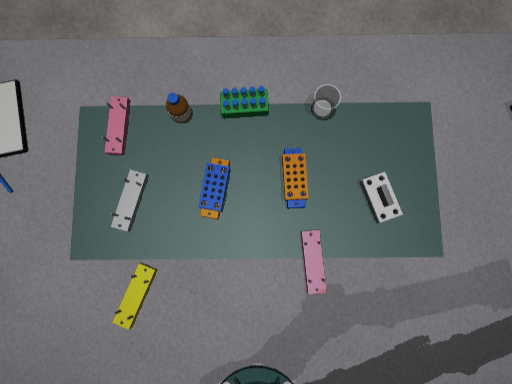

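View pics/side0.png

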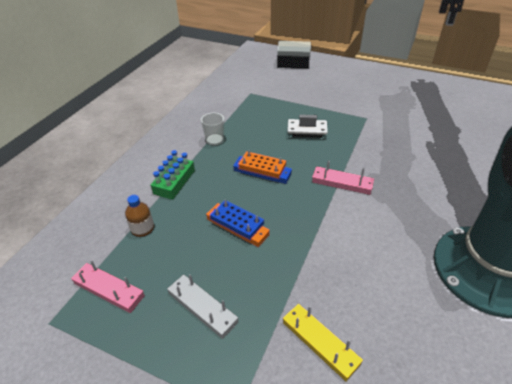

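View pics/wrist0.png

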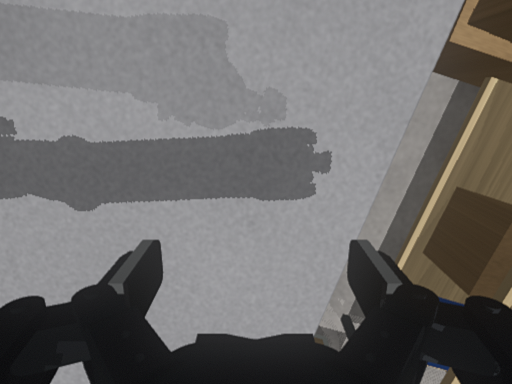

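The top view shows these candidates:
- **Orange stand:** the bar with orange ends under the blue block at (215,188). The yellow (134,296) and pink (117,125) and (314,262) ones are the look-alikes.
- **Blue stand:** under the orange block at (295,178).
- **Grey stand:** empty, at (130,200).
- **Cover:** on its rest at (382,197).

Next I'll measure their positions.

```bash
cat > h.py <<'E'
from workcell import manip
import numpy as np, cv2
from scipy.spatial.transform import Rotation as R
def cam(n,save=None):
    c=manip.read_camera(n)
    if save: cv2.imwrite(f"pics/{save}.png",c["color"])
    c["R"]=R.from_euler("xyz",c["rotation"]).as_matrix(); return c
def ray(c,uv,z):
    uv=np.atleast_2d(uv).astype(float)
    d=np.c_[(uv[:,0]-c["cx"])/c["fx"],-(uv[:,1]-c["cy"])/c["fy"],-np.ones(len(uv))]@c["R"].T
    p=np.array(c["position"]); return p+d*((z-p[2])/d[:,2])[:,None]
def proj(c,P):
    q=(np.atleast_2d(P)-np.array(c["position"]))@c["R"]
    return np.c_[c["cx"]-c["fx"]*q[:,0]/q[:,2], c["cy"]+c["fy"]*q[:,1]/q[:,2]]
def masks(im):
    h=cv2.cvtColor(im,cv2.COLOR_BGR2HSV)
    return {"blue":cv2.inRange(h,(105,130,60),(130,255,255)),"orange":cv2.inRange(h,(4,170,110),(19,255,255)),
     "white":cv2.inRange(h,(0,0,165),(180,60,255)),"yellow":cv2.inRange(h,(25,150,90),(33,255,255)),"pink":cv2.inRange(h,(160,60,90),(178,255,255)),"green":cv2.inRange(h,(45,120,40),(80,255,255)),"amber":cv2.inRange(h,(4,140,30),(16,255,109))}
def rect(pts):
    (c,s,a)=cv2.minAreaRect(pts.astype(np.float32)); 
    b=cv2.boxPoints((c,s,a)); e=b[1]-b[0]; f=b[2]-b[1]
    l=e if np.linalg.norm(e)>np.linalg.norm(f) else f
    yaw=np.arctan2(l[1],l[0])
    yaw=(yaw+np.pi/2)%np.pi-np.pi/2
    return np.array(c),max(s),min(s),yaw
E
python3 - <<'E'
from h import *
c=cam("top"); m=masks(c["color"])
for k in m:
    n,l,st,ce=cv2.connectedComponentsWithStats(m[k])
    for i in range(1,n):
        if st[i,4]<40: continue
        ys,xs=np.where(l==i)
        z=.036 if k in("blue","orange") else .03 if k=="white" else .02
        P=ray(c,np.c_[xs,ys],z)[:,:2]
        r=rect(P); print(k,st[i,4],ce[i].round(0),z,r[0].round(3),round(r[1],3),round(r[2],3),round(r[3],3),"R",round(np.hypot(*r[0]),3))
E
```

```text
blue 89 [172.  98.] 0.036 [0.761 0.206] 0.027 0.023 0.021 R 0.789
blue 91 [292. 150.] 0.036 [ 0.621 -0.094] 0.042 0.013 1.558 R 0.628
blue 883 [214. 187.] 0.036 [0.533 0.1  ] 0.114 0.057 -0.184 R 0.543
blue 67 [  5. 184.] 0.036 [0.545 0.614] 0.051 0.009 0.707 R 0.821
blue 138 [296. 203.] 0.036 [ 0.49  -0.099] 0.043 0.019 1.56 R 0.5
orange 788 [295. 177.] 0.036 [ 0.557 -0.098] 0.112 0.056 0.039 R 0.565
orange 72 [220. 161.] 0.036 [0.596 0.085] 0.042 0.012 1.39 R 0.602
orange 121 [209. 213.] 0.036 [0.467 0.111] 0.042 0.018 1.395 R 0.48
white 1254 [  9. 119.] 0.03 [0.721 0.62 ] 0.185 0.053 0.093 R 0.951
white 538 [130. 201.] 0.03 [0.503 0.308] 0.143 0.035 -0.286 R 0.59
white 675 [381. 197.] 0.03 [ 0.505 -0.309] 0.109 0.059 0.33 R 0.592
yellow 1098 [134. 296.] 0.02 [0.274 0.291] 0.149 0.043 -0.401 R 0.4
pink 928 [116. 125.] 0.02 [0.7   0.354] 0.152 0.044 -0.061 R 0.784
pink 1098 [314. 262.] 0.02 [ 0.351 -0.139] 0.151 0.044 0.076 R 0.377
green 792 [244. 105.] 0.02 [0.752 0.025] 0.122 0.072 -1.526 R 0.753
amber 258 [177. 107.] 0.02 [0.747 0.197] 0.053 0.05 -1.055 R 0.772
```

Run:
```python
import cv2
a=cv2.imread("pics/top0.png"); 
cv2.imwrite("pics/crop0.png",cv2.resize(a[140:235,100:345],None,fx=3.2,fy=3.2,interpolation=cv2.INTER_CUBIC))
```

```text
(no output)
```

View pics/crop0.png

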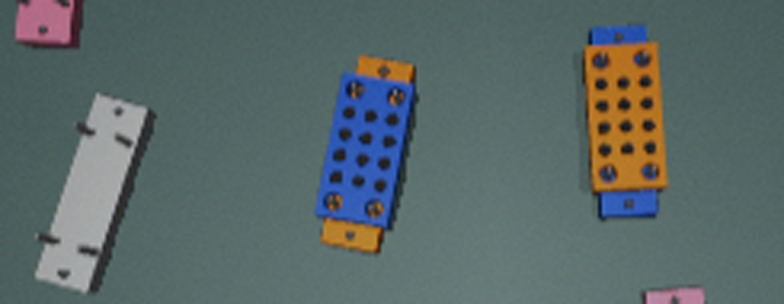

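All sizes match the descriptions: blocks 112x56, stands about 150x44, cover about 110x60. Next I'll measure the stand bars at z=0.02 and cross-check everything in the side view.

```bash
cat > meas.py <<'E'
from h import *
def near(p,q,d=.09): return np.hypot(*(p-q).T)<d
A={"bs":(.553,-.097),"os":(.530,.099),"gs":(.503,.308),"cv":(.505,-.309)}
def show(c,items):
    m=masks(c["color"])
    m["white"]=cv2.inRange(cv2.cvtColor(c["color"],cv2.COLOR_BGR2HSV),(0,0,135),(180,45,255))
    for name,key,col,z in items:
        ys,xs=np.where(cv2.morphologyEx(m[col],cv2.MORPH_OPEN,np.ones((2,2),np.uint8)))
        P=ray(c,np.c_[xs,ys],z)[:,:2]; P=P[near(P,np.array(A[key]))]
        if len(P)<20: print(name,"few");continue
        r=rect(P); print(name,len(P),r[0].round(4),round(r[1],3),round(r[2],3),"yaw",round(r[3],3))
E
python3 - <<'E'
from meas import *
I=[("blue stand","bs","blue",.02),("orange block","bs","orange",.036),("orange stand","os","orange",.02),("blue block","os","blue",.036),("grey","gs","white",.02),("cover","cv","white",.03)]
for n in("top","side"):
    print(n);show(cam(n),I)
E
```

```text
top
blue stand 227 [ 0.5542 -0.1009] 0.151 0.044 yaw 0.032
orange block 785 [ 0.5532 -0.1003] 0.11 0.056 yaw 0.039
orange stand 183 [0.5299 0.0976] 0.148 0.043 yaw -0.201
blue block 878 [0.5305 0.0978] 0.111 0.057 yaw -0.185
grey 930 [0.503  0.3113] 0.148 0.042 yaw -0.287
cover 812 [ 0.502  -0.3114] 0.113 0.06 yaw 0.33
side
blue stand 295 [ 0.5527 -0.0869] 0.153 0.064 yaw 0.047
orange block 644 [ 0.5527 -0.0892] 0.112 0.067 yaw 0.049
orange stand 186 [0.5279 0.1053] 0.153 0.051 yaw -0.24
blue block 995 [0.5296 0.1061] 0.116 0.065 yaw -0.19
grey 1581 [0.5036 0.3143] 0.151 0.046 yaw -0.28
cover 424 [ 0.5026 -0.307 ] 0.117 0.071 yaw 0.334
```

```bash
cat >> h.py <<'E'
PI=np.pi
def go(x,y,z,yaw):
    best=None
    for k in(0,PI,-PI):
        q=manip.solve_ik([x,y,z],[PI,0,yaw+k])
        if q is None: continue
        d=np.abs(np.array(q)-manip.get_obs()["qpos"]).max()
        if best is None or d<best[0]: best=(d,k)
    print("go d",best); manip.move_to([x,y,z],[PI,0,yaw+best[1]])
def st(t=""):
    o=manip.get_obs(); print(t,"t",round(o["time_s"],2),"tcp",np.round(o["tcp_pos"],4),"rpy",np.round(o["eef_rot"],3),"F",np.round(o["contact_force"],1),"w",round(o["width"],3),"q7",round(o["qpos"][6],2))
E
python3 - <<'E'
from meas import *
go(.48,-.10,.25,.036); st()
c=cam("wrist","w1"); 
print(c["position"],c["rotation"])
show(c,[("blue stand","bs","blue",.02),("orange block","bs","orange",.036)])
E
```

```text
go d (np.float64(1.3359707631899223), 3.141592653589793)
 t 2.6 tcp [ 0.4801 -0.101   0.2499] rpy [-3.141 -0.    -3.108] F [ 0.8 -0.4 -0.1] w 1.001 q7 1.3
[ 0.40914862 -0.10254337  0.37339035] [-2.83134314e-01 -1.08107602e-03  1.60411353e+00]
blue stand 723 [ 0.5583 -0.0965] 0.15 0.042 yaw 0.037
orange block few
```

View pics/w1.png

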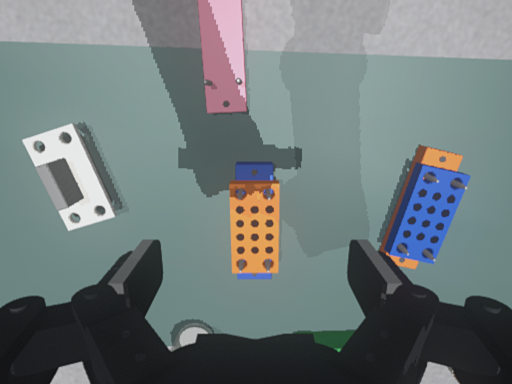

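The wrist view shows the orange block on the blue stand at (255,228), the blue block on the orange stand at (428,210), and the cover at (70,175). The orange mask needs retuning. I'll also view from the opposite yaw to average out the hand-eye error.

```bash
python3 - <<'E'
import cv2
im=cv2.imread("pics/w1.png");h=cv2.cvtColor(im,cv2.COLOR_BGR2HSV)
for p in((246,230),(428,150),(255,187),(85,175)): print(p,im[p[1],p[0]],h[p[1],p[0]])
E
sed -i 's/"orange":cv2.inRange(h,(4,170,110),(19,255,255))/"orange":cv2.inRange(h,(4,150,120),(21,255,255))/' h.py
python3 - <<'E'
from meas import *
I=[("blue stand","bs","blue",.02),("orange block","bs","orange",.036),("orange stand","os","orange",.02),("blue block","os","blue",.036),("grey","gs","white",.02),("cover","cv","white",.03)]
def ok(c,k):
    u=proj(c,[[*A[k],.03]])[0]; return 60<u[0]<450 and 60<u[1]<240
def view(x,y,yaw,n):
    try: manip.move_to([x,y,.25],[PI,0,yaw])
    except manip.IKError: print("ik",n); return
    st(n); c=cam("wrist",n); show(c,[i for i in I if ok(c,i[1])])
view(.53,.0,-3.10,"w2")
view(.53,.2,-3.3,"w3")
E
```

```text
(246, 230) [ 90 164 229] [ 16 155 229]
(428, 150) [ 94 163 227] [ 16 149 227]
(255, 187) [ 55  94 158] [ 11 166 158]
(85, 175) [232 232 231] [ 90   1 232]
w2 t 3.17 tcp [0.5303 0.0007 0.2499] rpy [ 3.142 -0.    -3.099] F [ 0.2 -0.3 -1. ] w 1.002 q7 1.09
blue stand 826 [ 0.559  -0.0964] 0.148 0.044 yaw 0.041
orange block 3395 [ 0.5582 -0.0949] 0.111 0.058 yaw 0.042
orange stand 263 [0.6026 0.0887] 0.043 0.011 yaw 1.38
blue block 4115 [0.5357 0.101 ] 0.111 0.059 yaw -0.182
w3 t 4.04 tcp [0.5304 0.1972 0.2495] rpy [-3.139 -0.     2.981] F [ 0.4 -0.1 -0.3] w 1.005 q7 0.56
orange stand 760 [0.5353 0.1033] 0.149 0.043 yaw -0.189
blue block 4208 [0.5357 0.1039] 0.112 0.059 yaw -0.184
grey 19989 [0.5026 0.3088] 0.179 0.178 yaw 0.359
```

View pics/w3.png

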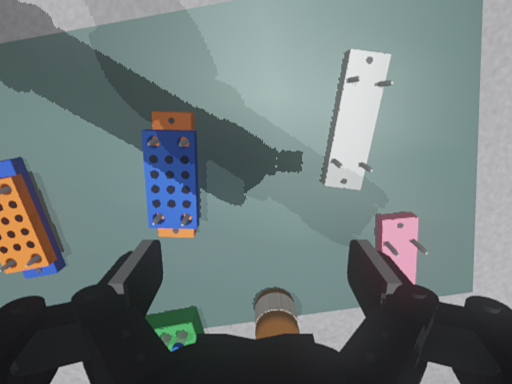

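The wrist view gives values about 5 mm off the top view in x and y. A view with the hand flipped will separate out the hand-eye bias.

```bash
cat >> meas.py <<'E'
I=[("blue stand","bs","blue",.02),("orange block","bs","orange",.036),("orange stand","os","orange",.02),("blue block","os","blue",.036),("grey","gs","white",.02),("cover","cv","white",.03)]
def ok(c,k):
    u=proj(c,[[*A[k],.03]])[0]; return 60<u[0]<450 and 60<u[1]<240
def view(x,y,yaw,n,z=.25):
    try: manip.move_to([x,y,z],[PI,0,yaw])
    except manip.IKError: print("ik",n); return
    st(n); c=cam("wrist",n); show(c,[i for i in I if ok(c,i[1])])
    return c
E
sed -i 's/(0,0,135),(180,45,255)/(0,0,170),(180,22,255)/' meas.py
python3 - <<'E'
from meas import *
for y,n in((.0,"w4"),(.2,"w5")):
  for x in(.47,.5,.53):
    q=manip.solve_ik([x,y,.25],[PI,0,.0]); print(x,None if q is None else np.round(q,2))
view(.5,.2,.0,"w5"); view(.5,.0,.0,"w4")
E
```

```text
0.47 [-0.1   0.27  0.01  2.17 -0.    0.7  -1.66]
0.5 [-0.11  0.31  0.02  2.11 -0.01  0.72 -1.65]
0.53 [-0.11  0.35  0.03  2.05 -0.02  0.75 -1.64]
0.47 [-0.49  0.32 -0.    2.09  0.    0.73 -2.06]
0.5 [-0.48  0.36  0.02  2.03 -0.01  0.75 -2.03]
0.53 [-0.46  0.39  0.03  1.97 -0.02  0.78 -2.  ]
w5 t 6.3 tcp [0.5001 0.1998 0.25  ] rpy [ 3.142  0.    -0.   ] F [ 0.4 -0.6 -0. ] w 1.0 q7 -2.03
orange stand 287 [0.5217 0.1045] 0.123 0.043 yaw -0.175
blue block 4643 [0.5341 0.1024] 0.111 0.059 yaw -0.183
grey 4582 [0.5057 0.3169] 0.149 0.049 yaw -0.283
w4 t 7.17 tcp [0.5004 0.0015 0.2501] rpy [-3.14e+00 -1.00e-03  1.00e-03] F [ 0.7  1.3 -0.2] w 1.001 q7 -1.63
blue stand 1016 [ 0.5577 -0.0985] 0.148 0.043 yaw 0.035
orange block 682 [ 0.5569 -0.0981] 0.111 0.056 yaw 0.037
orange stand 284 [0.4667 0.113 ] 0.043 0.011 yaw 1.382
blue block 4451 [0.5334 0.0994] 0.111 0.058 yaw -0.186
```

View pics/w4.png

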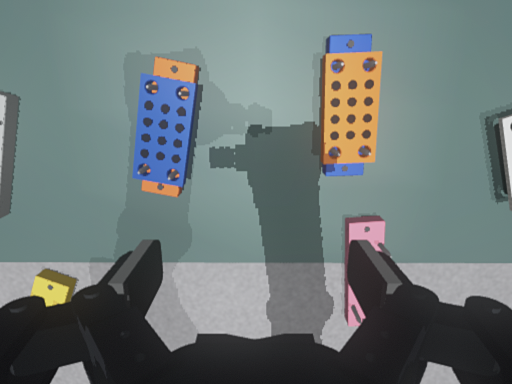

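The flipped and unflipped wrist views average to:
- **Blue stand:** (0.558, -0.0975), yaw 0.037
- **Orange stand:** (0.5345, 0.102), yaw -0.185

The top camera carries an offset of about 4 mm. Next are both flips over the grey stand, using its post tips as well.

Run:
```python
from meas import *
view(.47,.32,-.285,"w6"); view(.47,.32,-.285+PI,"w7")
```

```text
w6 t 8.44 tcp [0.4703 0.319  0.2499] rpy [ 3.141 -0.    -0.286] F [ 0.6 -1.   0.7] w 0.999 q7 -2.51
grey 3255 [0.5048 0.3145] 0.148 0.043 yaw -0.286
w7 t 8.74 tcp [0.4705 0.3189 0.2501] rpy [ 3.141 -0.    -0.287] F [-0.1 -0.8  0.8] w 0.999 q7 -2.51
grey 3248 [0.5052 0.315 ] 0.149 0.043 yaw -0.3
```

```bash
python3 -c "
import cv2,numpy as np
a=cv2.imread('pics/w6.png');b=cv2.imread('pics/w7.png');cv2.imwrite('pics/w67.png',cv2.resize(np.hstack([a,b]),None,fx=.78,fy=.78))"
```

```text
(no output)
```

View pics/w67.png

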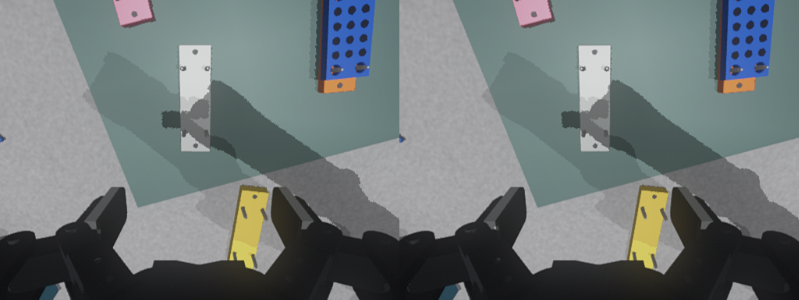

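The grey stand is at about (0.505, 0.315), yaw -0.287. Next I'll pick up the orange block.

Run:
```python
from meas import *
go(.5575,-.097,.16,.037); st("hover")
p=manip.get_obs()["eef_rot"]
manip.move_linear([.5575,-.097,.075],.15)
manip.move_linear([.5575,-.097,.028],.06); st("down")
manip.gripper_close(); st("closed")
manip.move_linear([.5575,-.097,.045],.04); st("up1")
manip.move_linear([.5575,-.097,.15],.12); st("up")
cam("wrist","w8"); cam("side","s8")
```

```text
go d (np.float64(1.0828713082615764), 0)
hover t 10.39 tcp [ 0.558  -0.0954  0.1602] rpy [-3.141e+00 -1.000e-03  3.900e-02] F [ 0.8 -0.2  0. ] w 0.999 q7 -1.43
down t 12.04 tcp [ 0.5577 -0.0971  0.0281] rpy [ 3.142 -0.     0.037] F [-0.2  0.4  0. ] w 1.0 q7 -1.43
closed t 12.43 tcp [ 0.5579 -0.0974  0.0287] rpy [ 3.141e+00 -1.000e-03  3.700e-02] F [-0.3 -0.2  6.1] w 0.643 q7 -1.43
up1 t 13.01 tcp [ 0.5575 -0.097   0.0451] rpy [-3.142 -0.     0.037] F [-0.7  0.5 -3.6] w 0.643 q7 -1.43
up t 14.03 tcp [ 0.5568 -0.0969  0.1493] rpy [-3.141e+00  2.000e-03  3.700e-02] F [-0.7  0.6 -3. ] w 0.641 q7 -1.43
```

```bash
python3 -c "
import cv2,numpy as np
a=cv2.imread('pics/w8.png');b=cv2.imread('pics/s8.png');cv2.imwrite('pics/c8.png',cv2.resize(np.hstack([a,b]),None,fx=.78,fy=.78))"
```

```text
(no output)
```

View pics/c8.png

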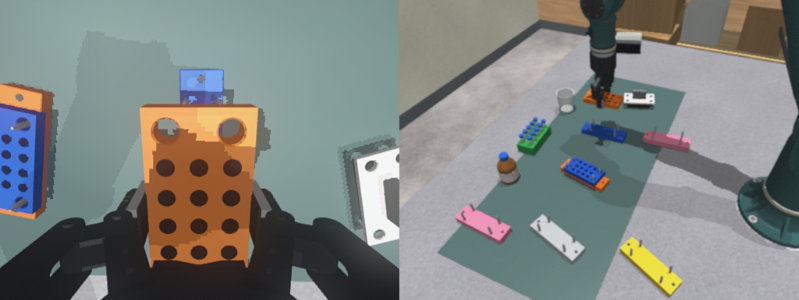

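The orange block is held level; its front holes are at (211,167) and (297,167) in the full-size wrist image. I'll check its position along the pads from those holes, then carry it over the grey stand.

Run:
```python
from meas import *
c=cam("wrist"); h=cv2.cvtColor(c["color"],cv2.COLOR_BGR2HSV); m=masks(c["color"])["orange"]
m2=cv2.inRange(h,(4,110,60),(24,255,255)); cn,_=cv2.findContours(255-m2,cv2.RETR_LIST,cv2.CHAIN_APPROX_NONE)
o=manip.get_obs(); T=o["tcp_pos"]; yaw=o["eef_rot"][2]
for k in cn:
    a=cv2.contourArea(k)
    if 500<a<1500:
        (u,v),r=cv2.minEnclosingCircle(k); p=ray(c,[[u,v]],T[2]+.008)[0]-T
        print(a,round(u),round(v),"local",(R.from_euler("z",-yaw).as_matrix()@p).round(4))
go(.505,.315,.18,-.287); st()
c=cam("wrist","w9")
```

```text
go d (np.float64(0.938894072177404), 0)
 t 15.72 tcp [0.5058 0.313  0.1799] rpy [ 3.14e+00 -1.00e-03 -2.90e-01] F [ 0.2 -0.3 -3.1] w 0.643 q7 -2.36
```

View pics/w9.png

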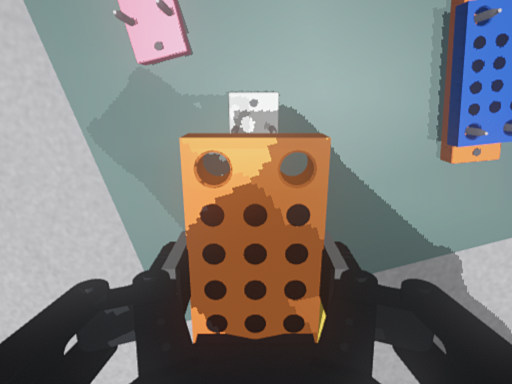

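Front hole rims are at (213,168) and (297,167), and the grey stand's end shows at (253,110).

```bash
cat >> h.py <<'E'
def loc(c,uv,dz):
    o=manip.get_obs(); T=o["tcp_pos"]; return (ray(c,uv,T[2]+dz)-T)@R.from_euler("z",o["eef_rot"][2]).as_matrix()
def lower(x,y,z0,z1,step=.004,fmax=9,v=.04):
    """guarded straight descent; stops when upward force change exceeds fmax"""
    f0=manip.get_obs()["contact_force"]; z=z0
    while z>z1+1e-6:
        z=max(z1,z-step); manip.move_linear([x,y,z],v); o=manip.get_obs(); d=o["contact_force"]-f0
        if d[2]>fmax: print("STOP z",round(z,4),"dF",d.round(1)); return z,d
    print("reached",round(z,4),"dF",d.round(1)); return z,d
E
python3 - <<'E'
from meas import *
c=cam("wrist"); print(loc(c,[[213,168],[297,167]],.008).round(4))
# grey stand end: corners
m=cv2.inRange(cv2.cvtColor(c["color"],cv2.COLOR_BGR2HSV),(0,0,150),(180,22,255)); m[:, :200]=0; m[:,310:]=0; m[150:]=0; m[:85]=0
ys,xs=np.where(m); print(xs.min(),xs.max(),ys.min(), loc(c,[[xs.min(),ys.min()],[xs.max(),ys.min()]],.02-manip.get_obs()["tcp_pos"][2]).round(4))
E
```

```text
[[ 0.0447  0.0165  0.008 ]
 [ 0.0451 -0.015   0.008 ]]
208 278 92 [[ 0.0745  0.0412 -0.1599]
 [ 0.0745 -0.0192 -0.1599]]
```

The offsets agree within about 1.5 mm, so I'll do a guarded lowering.

Run:
```python
from meas import *
x,y=.5045,.3155
manip.move_linear([x,y,.075],.12); manip.sleep(.2); st()
z,d=lower(x,y,.075,.029)
st()
cam("wrist","w10");cam("side","s10")
```

```text
t 17.05 tcp [0.505  0.3158 0.0758] rpy [-3.14e+00 -1.00e-03 -2.87e-01] F [ 0.4 -0.3 -4.2] w 0.64 q7 -2.34
reached 0.029 dF [-0.9  0.2  0.6]
 t 20.05 tcp [0.5045 0.3155 0.0289] rpy [ 3.142  0.    -0.287] F [-0.6 -0.2 -3.6] w 0.645 q7 -2.33
```

```bash
python3 -c "
import cv2,numpy as np
a=cv2.imread('pics/w10.png');b=cv2.imread('pics/s10.png');cv2.imwrite('pics/c10.png',np.hstack([cv2.resize(a,(400,300)),cv2.resize(b[230:350,120:280],(400,300))]))"
```

```text
(no output)
```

View pics/c10.png

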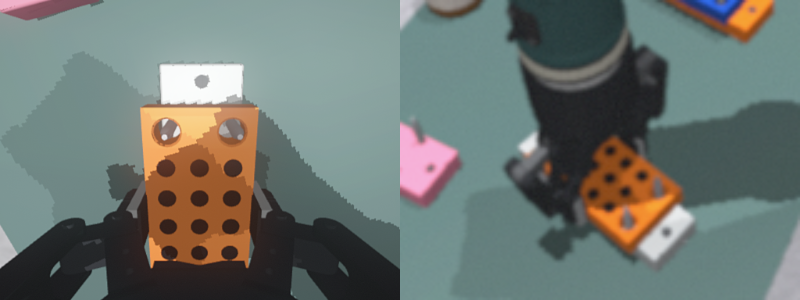

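The posts show through both front holes, so the block is seated. I'll release it and fetch the blue block.

Run:
```python
from meas import *
manip.release(); manip.move_linear([.5045,.3155,.15],.15); st()
x,y,w=.5345,.102,-.185
go(x,y,.13,w)
manip.move_linear([x,y,.07],.15); manip.move_linear([x,y,.028],.06); manip.sleep(.1); st("down")
manip.gripper_close(); st("closed")
manip.move_linear([x,y,.045],.04); st("up1")
manip.move_linear([x,y,.15],.12); st("up"); c=cam("wrist","w11"); print(c["position"])
go(.558,-.0975,.15,.037); manip.sleep(.2); st("over blue"); cam("wrist","w12"); cam("top","t12")
```

```text
t 21.52 tcp [0.5038 0.3152 0.1493] rpy [ 3.14e+00  1.00e-03 -2.87e-01] F [ 0.9 -0.1 -0.1] w 0.997 q7 -2.36
go d (np.float64(0.42334149078853867), 0)
down t 23.9 tcp [0.5348 0.102  0.0283] rpy [-3.141e+00 -1.000e-03 -1.850e-01] F [-0.8 -0.1  1.1] w 1.001 q7 -1.92
closed t 24.29 tcp [0.5346 0.1018 0.0286] rpy [ 3.142 -0.    -0.185] F [-0.5  0.7  5.5] w 0.642 q7 -1.92
up1 t 24.87 tcp [0.5345 0.1021 0.0451] rpy [-3.141 -0.    -0.185] F [-0.4 -0.4 -2.2] w 0.644 q7 -1.92
up t 25.89 tcp [0.5339 0.1019 0.1494] rpy [ 3.141e+00  1.000e-03 -1.850e-01] F [-0.2 -0.6 -2.9] w 0.645 q7 -1.94
[0.60350378 0.08977939 0.27277386]
go d (np.float64(0.5036915504388884), 0)
over blue t 26.96 tcp [ 0.5582 -0.0952  0.1498] rpy [-3.141  0.     0.041] F [-0.2 -0.2 -2.5] w 0.642 q7 -1.43
```

```bash
python3 -c "
import cv2,numpy as np
a=cv2.imread('pics/w11.png');b=cv2.imread('pics/w12.png');cv2.imwrite('pics/c12.png',np.hstack([cv2.resize(a,(400,300)),cv2.resize(b,(400,300))]))"
```

```text
(no output)
```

View pics/c12.png

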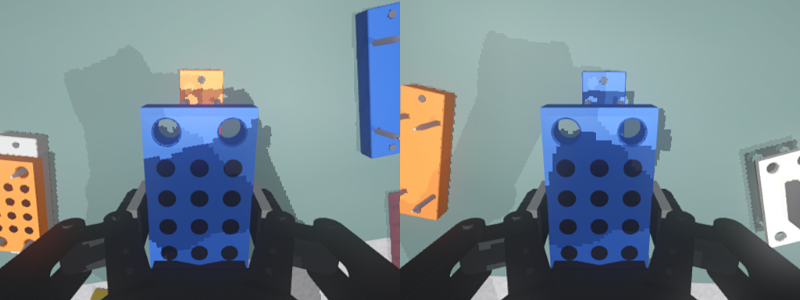

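View pics/t12.png

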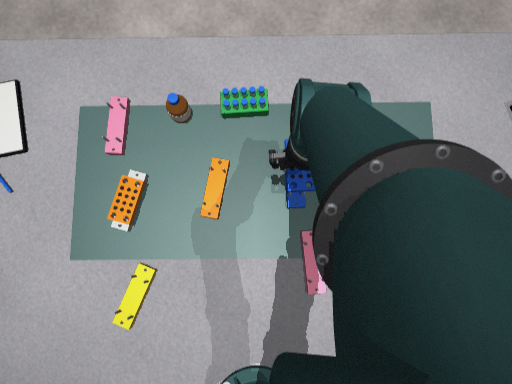

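In both wrist views the stand end sits centred ahead of the held block: (201,70) for orange before, (205,71) for blue now, with a 2 mm settling lag. In the top view the orange block sits on the grey stand at (127,200). Now I'll lower the blue block.

Run:
```python
from meas import *
x,y=.558,-.0975
manip.move_linear([x,y,.075],.12); manip.sleep(.2); st()
z,d=lower(x,y,.075,.029)
st()
cam("wrist","w13")
if z<.03:
    manip.release(); st("rel"); manip.move_linear([x,y,.15],.15); manip.sleep(.1); c=cam("wrist","w14")
    show(c,[("blue","bs","blue",.036)])
```

```text
t 28.03 tcp [ 0.5586 -0.0976  0.0759] rpy [ 3.141e+00 -2.000e-03  3.700e-02] F [-0.7 -0.6 -3.1] w 0.64 q7 -1.43
reached 0.029 dF [ 1.1  0.8 -0.4]
 t 31.03 tcp [ 0.5579 -0.0975  0.0289] rpy [-3.142  0.     0.037] F [ 0.4  0.2 -3.5] w 0.644 q7 -1.43
rel t 31.5 tcp [ 0.5582 -0.0975  0.0292] rpy [ 3.141e+00 -1.000e-03  3.700e-02] F [ 1.  -0.1  0.2] w 1.003 q7 -1.43
blue 8765 [ 0.5627 -0.0968] 0.139 0.056 yaw 0.037
```

```bash
python3 -c "
import cv2,numpy as np
a=cv2.imread('pics/w13.png');b=cv2.imread('pics/w14.png');cv2.imwrite('pics/c14.png',np.hstack([cv2.resize(a,(400,300)),cv2.resize(b,(400,300))]))"
```

```text
(no output)
```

View pics/c14.png

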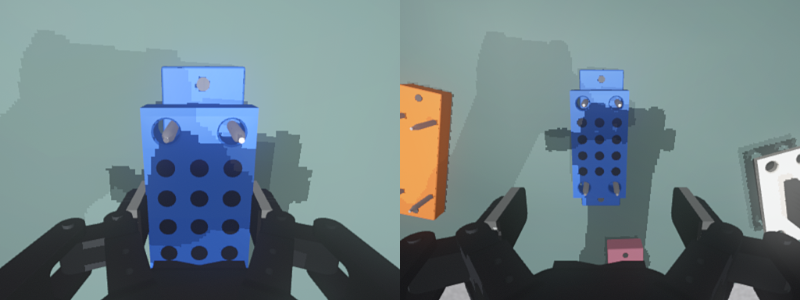

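The blue block is seated, with posts through all four holes. Next the orange block goes to the orange stand at (215,188) in the top view, the plain orange bar; the yellow one is at (134,296).

Run:
```python
from meas import *
x,y,w=.5045,.3155,-.287
go(x,y,.13,w)
manip.move_linear([x,y,.07],.15); manip.move_linear([x,y,.028],.06); manip.sleep(.1); st("down")
manip.gripper_close(); st("closed")
manip.move_linear([x,y,.045],.04); st("up1")
manip.move_linear([x,y,.15],.12); st("up")
x,y,w=.5345,.102,-.185
go(x,y,.15,w); manip.move_linear([x,y,.1],.12); manip.sleep(.2); st("over"); cam("wrist","w15")
```

```text
go d (np.float64(0.9172656451139727), 0)
down t 35.65 tcp [0.5048 0.3157 0.0283] rpy [-3.141e+00 -1.000e-03 -2.870e-01] F [-1.   0.1  1. ] w 1.001 q7 -2.32
closed t 36.04 tcp [0.5047 0.3156 0.0286] rpy [-3.141 -0.    -0.287] F [-0.2 -0.5  5. ] w 0.643 q7 -2.32
up1 t 36.62 tcp [0.5045 0.3155 0.0451] rpy [-3.141 -0.    -0.287] F [ 0.4  0.8 -3.1] w 0.643 q7 -2.33
up t 37.64 tcp [0.5038 0.3152 0.1493] rpy [ 3.14e+00  1.00e-03 -2.87e-01] F [-1.2 -0.5 -3.3] w 0.648 q7 -2.35
go d (np.float64(0.419867568375885), 0)
over t 39.27 tcp [0.5352 0.1023 0.1008] rpy [-3.141e+00 -2.000e-03 -1.850e-01] F [-0.7 -0.3 -2.5] w 0.639 q7 -1.92
```

View pics/w15.png

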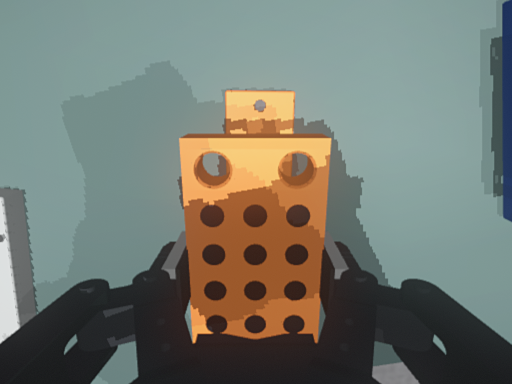

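The orange stand's end is at (260,108), the same relative offset as the earlier successful fits. Lowering.

Run:
```python
from meas import *
x,y=.5345,.102
manip.move_linear([x,y,.075],.12); manip.sleep(.1)
z,d=lower(x,y,.075,.029); st()
if z<.03:
    manip.release(); manip.move_linear([x,y,.17],.15); manip.sleep(.1); c=cam("wrist","w16")
    show(c,[("orange blk","os","orange",.036)])
    go(.42,-.32,.25,.33); st(); c=cam("wrist","w17"); show(c,[("cover","cv","white",.03)])
```

```text
reached 0.029 dF [0.3 0.8 0.3]
 t 42.78 tcp [0.5344 0.102  0.0289] rpy [ 3.141  0.    -0.185] F [ 0.   0.2 -3.4] w 0.639 q7 -1.91
orange blk 5678 [0.5302 0.1032] 0.122 0.056 yaw -0.184
go d (np.float64(1.0839977303503567), 3.141592653589793)
 t 46.08 tcp [ 0.4207 -0.3189  0.2494] rpy [ 3.14   0.    -2.809] F [-0.1 -0.2  0.7] w 1.003 q7 -3.01
cover 3091 [ 0.5098 -0.306 ] 0.106 0.061 yaw 0.327
```

```bash
python3 -c "
import cv2,numpy as np
a=cv2.imread('pics/w16.png');b=cv2.imread('pics/w17.png');cv2.imwrite('pics/c17.png',np.hstack([cv2.resize(a,(400,300)),cv2.resize(b,(400,300))]))"
```

```text
(no output)
```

View pics/c17.png

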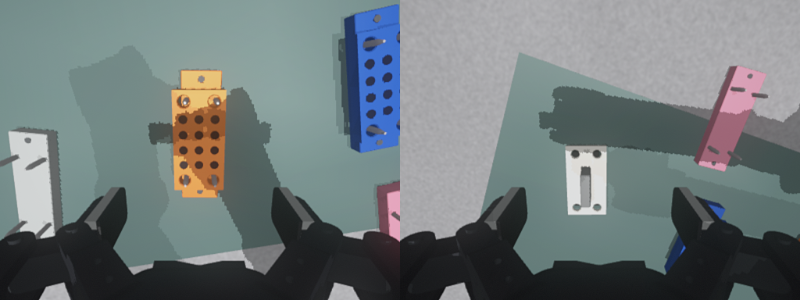

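The orange block is seated. The cover's near edge is clipped by shadow (106 mm measured), so I'll remeasure with the hand flipped, clear of the shadow, and use its holes.

Run:
```python
from meas import *
print(manip.solve_ik([.5,-.31,.1],[PI,0,.33]))
q=manip.get_obs()["qpos"]; q2=q.copy(); q2[6]+=PI; q2=list(q2); manip.set_joints(q2); st("flip")
c=cam("wrist","w18"); show(c,[("cover","cv","white",.03)])
h=cv2.cvtColor(c["color"],cv2.COLOR_BGR2HSV); u=proj(c,[[.505,-.308,.03]])[0]; print(u)
m=cv2.inRange(h,(0,0,140),(180,30,255)); cn,_=cv2.findContours(255-m,cv2.RETR_LIST,cv2.CHAIN_APPROX_NONE)
for k in cn:
    a=cv2.contourArea(k); (x,y),r=cv2.minEnclosingCircle(k)
    if 20<a<900 and np.hypot(x-u[0],y-u[1])<80: print(a,round(x,1),round(y,1),round(r,1),ray(c,[[x,y]],.03)[0].round(4))
```

```text
[ 0.84158371  0.6805287  -0.51667027  2.00355891  0.57831904  0.60483103
 -1.30783073]
flip t 48.77 tcp [ 0.4207 -0.3188  0.2494] rpy [-3.14  -0.     0.333] F [-0.1  0.2 -0.7] w 1.001 q7 0.13
cover 5084 [ 0.5082 -0.3085] 0.105 0.061 yaw 0.333
[272.95372261  84.7564747 ]
100.5 287.5 127.0 6.2 [ 0.4695 -0.3376  0.03  ]
102.5 258.1 127.0 6.3 [ 0.4591 -0.3076  0.03  ]
81.0 274.5 82.5 27.1 [ 0.5076 -0.3088  0.03  ]
121.5 290.3 37.6 7.0 [ 0.5528 -0.3091  0.03  ]
117.0 258.4 37.7 6.7 [ 0.5423 -0.279   0.03  ]
```

View pics/w18.png

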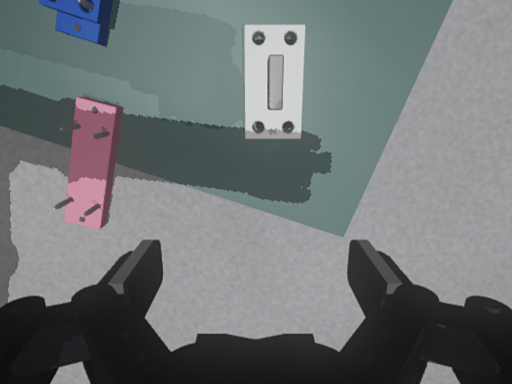

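The four holes are spaced 88 x 32 mm as they should be, giving a cover centre of (0.506, -0.308) and yaw 0.331. Next I'll grip the bar.

Run:
```python
from meas import *
x,y,w=.506,-.308,.331
go(x,y,.15,w); st("hover")
manip.move_linear([x,y,.1],.12); manip.move_linear([x,y,.053],.06); manip.sleep(.1); st("down")
manip.gripper_close(); st("closed")
manip.move_linear([x,y,.065],.04); st("up1")
manip.move_linear([x,y,.17],.12); st("up"); cam("wrist","w19")
```

```text
go d (np.float64(0.18856486283599394), 0)
hover t 49.42 tcp [ 0.5048 -0.3089  0.1504] rpy [3.141e+00 2.000e-03 3.300e-01] F [-0.6 -0.6  0.1] w 1.001 q7 0.13
down t 51.02 tcp [ 0.5062 -0.3083  0.0534] rpy [ 3.141 -0.     0.331] F [-0.5 -0.5  0.5] w 1.003 q7 0.26
closed t 51.67 tcp [ 0.5061 -0.3083  0.0532] rpy [ 3.141 -0.     0.331] F [-0.2 -0.1  1.4] w 0.153 q7 0.26
up1 t 52.12 tcp [ 0.5061 -0.3079  0.0652] rpy [ 3.141 -0.     0.331] F [ 0.3 -0.2 -1.4] w 0.15 q7 0.24
up t 53.14 tcp [ 0.5057 -0.3074  0.1693] rpy [-3.14e+00  1.00e-03  3.31e-01] F [ 0.3  0.4 -1.6] w 0.152 q7 0.1
```

View pics/w19.png

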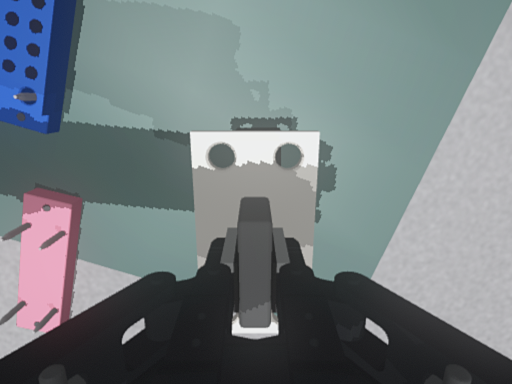

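The cover is held level, with front holes at (221,155) and (289,155). I'll check the offset and move over the blue stand.

Run:
```python
from meas import *
c=cam("wrist"); print(loc(c,[[221,155],[289,155]],-.023).round(4))
x,y,w=.558,-.0975,.037
go(x,y,.17,w); manip.move_linear([x,y,.12],.12); manip.sleep(.2); st("over"); c=cam("wrist","w20")
print(loc(c,[[221,155],[289,155]],-.023).round(4))
```

```text
[[ 0.0447  0.0171 -0.023 ]
 [ 0.0447 -0.015  -0.023 ]]
go d (np.float64(0.5640708844676698), 0)
over t 54.88 tcp [ 0.5585 -0.0979  0.1208] rpy [ 3.141e+00 -2.000e-03  3.700e-02] F [-0.1 -0.5 -1.3] w 0.153 q7 -0.4
[[ 0.0444  0.0168 -0.023 ]
 [ 0.0444 -0.0153 -0.023 ]]
```

View pics/w20.png

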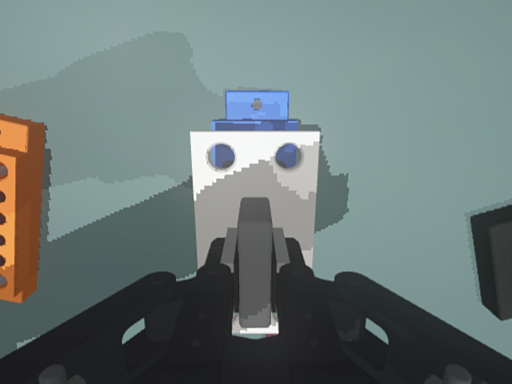

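The holes have the same offset in the hand as the blocks had, and the blue stand's end is centred at (257,105). Lowering the cover, guarded.

Run:
```python
from meas import *
x,y=.558,-.0975
manip.move_linear([x,y,.092],.1); manip.sleep(.1)
z,d=lower(x,y,.092,.066,fmax=6,step=.003); st(); cam("wrist","w21")
if z<.067:
    manip.release(); st("rel"); manip.move_linear([x,y,.2],.12); manip.sleep(.2); c=cam("wrist","w22"); cam("side","s22")
```

```text
reached 0.066 dF [ 0.1  0.2 -0.2]
 t 57.72 tcp [ 0.5579 -0.0974  0.0659] rpy [-3.142  0.     0.037] F [ 0.7 -0.2 -0.5] w 0.155 q7 -0.32
rel t 58.46 tcp [ 0.558  -0.0975  0.066 ] rpy [-3.142 -0.     0.037] F [ 0.6 -0.6  0.5] w 0.993 q7 -0.32
```

```bash
python3 -c "
import cv2,numpy as np
a=cv2.imread('pics/w21.png');b=cv2.imread('pics/w22.png');cv2.imwrite('pics/c22.png',np.hstack([cv2.resize(a,(400,300)),cv2.resize(b,(400,300))]))"
```

```text
(no output)
```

View pics/c22.png

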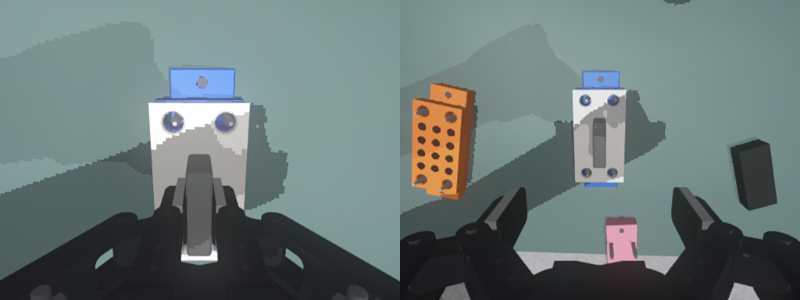

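The cover lies over all four posts. I'll back away and do a final check from the fixed cameras, bystanders included.

Run:
```python
from meas import *
go(.40,-.55,.25,.3); st()
t=cam("top","t23"); s=cam("side","s23")
show(t,[("blue stand","bs","blue",.02),("cover","bs","white",.042),("orange blk","os","orange",.036)])
a=cv2.imread("pics/top0.png"); d=cv2.absdiff(a,t["color"]).max(2)[80:125,155:345]; print("bystander diff px",(d>60).sum())
im=np.hstack([cv2.resize(t["color"][70:230,100:350],(400,256),interpolation=cv2.INTER_CUBIC),cv2.resize(s["color"][90:260,150:410],(400,256),interpolation=cv2.INTER_CUBIC)])
cv2.imwrite("pics/c23.png",im)
```

```text
go d (np.float64(0.9102144627475072), 0)
 t 61.78 tcp [ 0.4017 -0.5486  0.2493] rpy [-3.14e+00 -1.00e-03  3.03e-01] F [ 0.5  1.  -0.2] w 0.999 q7 0.28
blue stand 227 [ 0.5543 -0.1009] 0.151 0.045 yaw 0.031
cover 792 [ 0.5539 -0.0995] 0.11 0.059 yaw 0.036
orange blk 1094 [0.5283 0.1002] 0.147 0.056 yaw -0.185
bystander diff px 0
```

View pics/c23.png

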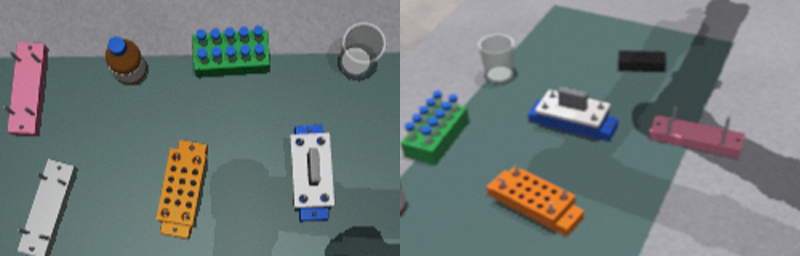

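Top and side views agree: the cover lies flat on the blue block and stand, 1.5 mm from the stand's centre as measured, the orange block is seated on the orange stand, and the bystanders haven't moved.

```bash
python3 -c "
from workcell import manip
print(manip.hand_in()); print(manip.get_obs()['time_s'])"
```

```text
the job is handed in; nothing more can be done
None
the job is handed in; nothing more can be done
```

The two blocks are swapped, the cover is on, and the job is handed in at about 62 s of the 120 s; no verdict is reported. I parked the orange block on the grey stand, moved the blue block to the blue stand, moved the orange block to the orange stand, then lowered the cover over the blue stand's posts. Everything went down without resistance and was released.

**Last checks, gripper open and clear:**
- **Cover:** it measured about 1.5 mm and 0.005 rad off the blue stand. It lies flat in the side view, with the posts through all four holes.
- **Blue block:** after release the wrist view showed the posts through all four of its holes. It is mostly hidden under the cover now.
- **Orange block:** it sits with posts through its holes, in line with its stand. I did not get a separate figure for its offset, because the block and stand are the same colour and merge in the mask.
- **Bystanders:** the image strip with the bottle, tube rack and beaker showed no change from the first picture.

**Disagreement:** the top camera read about 4 mm off the wrist camera in plan. I worked from the mean of two opposite wrist views, and all the fits went in on the first try.

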